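Turn the coil board over for soldering

ROBOT

A 7-joint arm with a two-finger parallel gripper is mounted at the origin on the work surface. World frame = base frame: x ahead of the robot, y to its left, z up, the work surface at z = 0. Lengths are in m, angles in rad, forces in N, time in s.
With the tool pointing down it reaches from about 0.4 to 0.875 m from the base axis. Payload 4.4 kg.
Tool frame: the origin (TCP) lies midway between the tips of the shut fingers; the grasp point (between the pads) lies r.grip_depth behind it (r.grip_depth is the distance from the TCP to the grasp point, in m); z points along the fingers, y is the direction in which the jaws open and shut (so a half turn about z gives the same grasp; the last joint's range is limited). The gripper opens to 85 mm and grips with 20 to 120 N. Pads are 22 mm wide; open, the fingers measure 114 mm over their backs; the gripper's body (76 mm by 85 mm) begins 54 mm behind the grasp point. The pads swing forward as they close: fully open they stand 13 mm farther back than shut.
Start: joints at [-1.342, 0.628, 0.038, 1.517, -0.027, 0.996, -0.02], TCP at [0.189, 0.622, 0.231] pointing down, gripper open.
Joint ranges: [-3.06, 3.06], [-0.37, 2.12], [-1.25, 1.32], [0.18, 2.47], [-1.1, 4.24], [0.23, 1.98], [-2.94, 2.94]. Speed limits (rad/s): [2.57, 2.57, 3.14, 3.14, 3.14, 3.14, 3.14].

INTERFACE

Orientations are given as a rotation vector (axis times angle).
In Python, from rig import r gives the robot as it stands.
- The arm moves only by the tool send_rows, never from a script. Its arguments are lists of equal length, an entry for each row: "delta_pos": the shift along the tool's x, y, z in mm, a list of three; "twist": the turn about the tool's z in rad. In form: {"delta_pos": [[x, y, z], ...], "twist": [twist, ...]}. A call has exactly 10 rows; each row shifts and turns the pose as measured when the row begins, along the tool's axes as they then stand; what a row does not reach is not made up. A row lasts 1/12 s, in which the tool goes at most 41.7 mm and 7.16 degrees, less where a joint would pass 70% of its speed; a pose out of reach is approached as far as the arm can. A call with a gripper value outside its range is refused whole. "grip" is the opening, from 0 (shut) to 1 (fully open), set as the call begins (left out, the last holds). The fingers move at their own pace and stop on an object; "grip_force" is the grip in N (left out, the last holds). Time passes only in rows, so rows that do not move let the fingers close, or fill a call up. It gives the time, the measured TCP pose, the force and the opening at its end, in the units of the state.
- r.observe(): the state, without advancing time (a new reading comes with each control period).
- r.grab_frame(name): name is "scene" or "top"; returns a dict with "img" (384x512x3 uint8, red, green, blue), "intrinsics" (3x3 intrinsics, pixels), "origin" and "orientation" of the camera in the world. Camera axes: x right, y down, z forward; pixel columns grow to the right and rows downward; lengths in m; the calibration is good to about 2 mm. A picture is of the moment at which its call begins. There is no depth.
- r.job_done(): hands the job in, once; it reports no verdict.
The state is a dict: "time_s": time; "joints": joint angles; "dq": joint speeds; "joint_torque": joint torques, N m; "position": TCP position; "ee_rot": TCP orientation; "force": force on the tool from outside, world axes, zero at the start; "ft_torque": the same for the moment, N m; "width": finger opening in m.
Only numpy, scipy, OpenCV 4.12 (cv2) and the standard library are available. Lean on these libraries where they do the work, as an engineer would, in place of code of your own. Each camera call takes 0.05 s, during which the arm holds its last target.

TASK

Two circuit boards sit component side up in small hinged turnover frames on the bench mat. Take the ball knob of the frame whose board carries the round copper coil and swing that board right over about its hinge, until it lies flat on the far side with its soldered face up; lay it down gently rather than letting it fall over, and let go. Leave the board with the row of flat black chips as it is.

Things in the scene. Friction and masses are not known exactly. Their poses are not given: they have to be found in the camera images.
- coil_knob (a point): Centre of the white ball knob (22 mm diameter) of the leaf with the coil board, on a 6 mm stem at the middle of the leaf's free edge: 95 mm from the hinge line, 29 mm beyond the leaf's edge, in the leaf's plane. Leaf: aluminium frame 60 x 76 x 6 mm round a green board with one round copper coil (32 mm across, 13 mm high). About 0.2 kg; the hinge is nearly free: the leaf falls if let go.
- coil_hinge (a point): Middle of the coil frame's level hinge line, 40 mm above the table. Its y axis runs along the hinge; its x axis points away from the robot: the knob lies 95 mm along -x at the start, 95 mm along +x (same height, 40 mm) at the end. The base, fixed to the bench at a yaw within 0.5 rad, is a grey plate 150 x 100 x 6 mm centred under this point; hinge posts 48 mm high.
- coil_leaf (a joint): Angle (rad) of the coil board's leaf about its hinge: 0 lying flat on the robot's side, component side up (start); 1.57 upright, knob on top; 3.14 lying flat on the far side, soldered face up, where it stops.
- chip_leaf (a joint): The same for the other frame, of the same build and size, whose board carries three flat black chips and a white strip: 0 at the start, to be left there. The frames stand left and right of the robot's middle, either on either side, their middles at least 240 mm apart.
Not all that is in view belongs to the job. Leave any blue or red look-alike of the part that bears chip_leaf alone. Leave any brown look-alike of the part that bears coil_knob alone.

How it is judged:
By the outcome, as a careful person would: the job done as asked, in the order asked, and still so for the second after the job is handed in, with the robot touching nothing.
It also fails if it takes over 38 s, if anything falls off the work surface, if the arm or the gripper's body presses on something with over 40 N, if the wrist force passes 120 N, or if a joint passes its speed limit or range.

## Working session

There is one attempt and no reset: what is moved stays moved. The work goes in short steps, Python scripts to look and compute and a tool call to move; the robot and the scene stay as the last step left them, time stands still between calls to the robot, and variables do not carry over. Pictures are saved under pics/ and viewed, and the job is handed in when it is done.

Besides the shell and the picture viewer there is one more tool, called after "Emit:" in YAML: its name, and indented under it one key for each argument. send_rows: Moves the arm, as the interface text tells. Its arguments: {"type":"object","properties":{"delta_pos":{"type":"array"},"twist":{"type":"array"},"grip":{"type":"number"},"grip_force":{"type":"number"}},"required":["delta_pos","twist"]}

```bash
mkdir -p pics; ls; python3 - <<'E'
from rig import r
import cv2,pickle
s=r.observe(); print(s); print(r.grip_depth)
d={}
for n in("scene","top"):
    f=r.grab_frame(n); d[n]=f; cv2.imwrite(f"pics/{n}0.png",f["img"][:,:,::-1]); print(n,f["intrinsics"],f["origin"],f["orientation"])
pickle.dump(d,open("f0.pkl","wb"))
E
```

```text
pics
{'time_s': 0.0, 'joints': array([-1.34180359,  0.62932012,  0.03843363,  1.51838692, -0.02703554,
        0.99628822, -0.01998692]), 'dq': array([-2.21026603e-04, -9.43513471e-04, -2.11655850e-03,  7.00695843e-04,
        1.58397162e-03, -4.26679053e-05, -1.07384380e-03]), 'joint_torque': array([-7.94805183e-04, -5.63396645e+01,  1.22571945e+00, -1.93451446e+01,
        1.08895783e-02,  1.03404510e-02, -3.11867971e-06]), 'position': array([0.18862688, 0.62137053, 0.23039973]), 'ee_rot': array([-4.61341942e-01, -3.10724195e+00,  2.92670641e-03]), 'force': array([-0.01995984,  0.44938297, -0.51583843]), 'ft_torque': array([ 0.037246  , -0.02501807,  0.0152608 ]), 'width': 0.08545994760763949}
0.0187
scene [[412.60193542   0.         255.3841525 ]
 [  0.         412.60193542 189.24747315]
 [  0.           0.           1.        ]] [ 1.14154111 -0.76401617  1.00880636] [-2.17425499 -0.94661785  0.40145334]
top [[385.21128491   0.         259.11777685]
 [  0.         385.21128491 196.23443185]
 [  0.           0.           1.        ]] [ 0.28943365 -0.07361313  1.4739111 ] [-2.18565835  2.17188348 -0.09159158]
```

View pics/scene0.png

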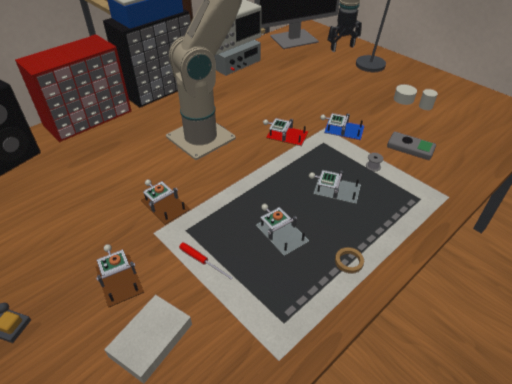

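View pics/top0.png

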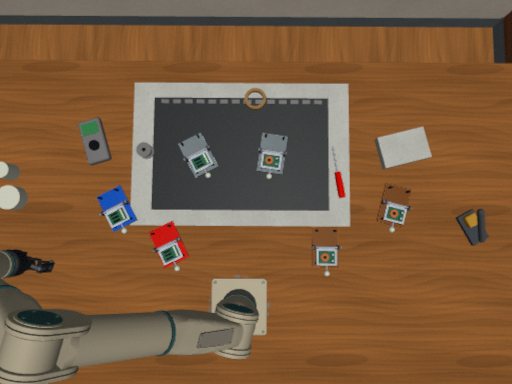

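The grey coil frame is at top pixel (270,155) with its knob at (269,174). The grey chip frame is at (200,160). I'm zooming in on both.

```bash
python3 - <<'E'
import pickle,cv2
d=pickle.load(open("f0.pkl","rb"))
a=d["top"]["img"][120:190,170:310,::-1]; b=d["scene"]["img"][160:260,240:380,::-1]
cv2.imwrite("pics/ztop.png",cv2.resize(a,None,fx=5,fy=5,interpolation=cv2.INTER_CUBIC))
cv2.imwrite("pics/zsc.png",cv2.resize(b,None,fx=5,fy=5,interpolation=cv2.INTER_CUBIC))
E
```

```text
(no output)
```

View pics/ztop.png

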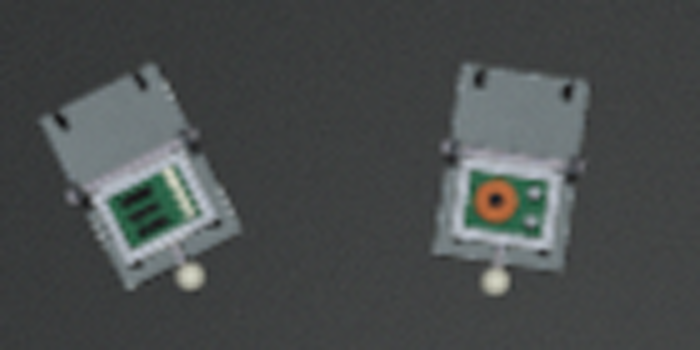

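View pics/zsc.png

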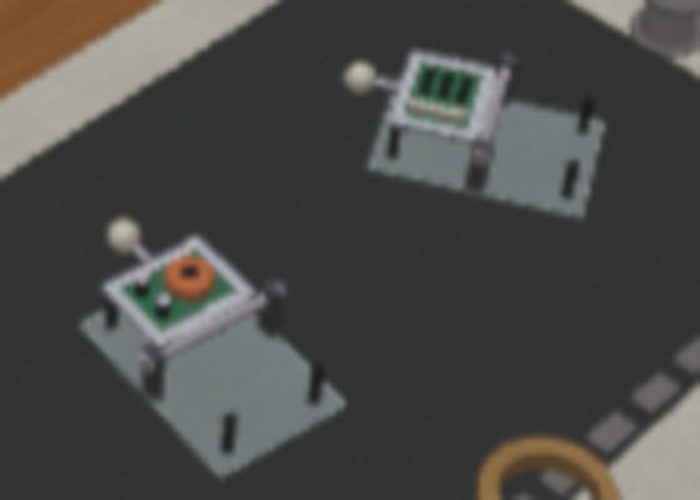

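```bash
cat > h.py <<'E'
import numpy as np,cv2
from scipy.spatial.transform import Rotation as R
def ray(f,uv):
    K=np.array(f["intrinsics"]); d=np.linalg.solve(K,[uv[0],uv[1],1.]); M=f["orientation"]; 
    d=R.from_rotvec(M).apply(d); return np.array(f["origin"]),d/np.linalg.norm(d)
def plane(f,uv,z):
    o,d=ray(f,uv); return o+d*(z-o[2])/d[2]
def tri(rs):
    A=np.zeros((3,3));b=np.zeros(3)
    for o,d in rs:
        P=np.eye(3)-np.outer(d,d);A+=P;b+=P@o
    p=np.linalg.solve(A,b); return p,[np.linalg.norm(np.cross(p-o,d))for o,d in rs]
E
python3 - <<'E'
import pickle
from h import *
d=pickle.load(open("f0.pkl","rb"));t,s=d["top"],d["scene"]
def cen(f,c,w=5):
    g=f["img"].astype(float);y0,x0=c[1]-w,c[0]-w;p=g[y0:c[1]+w+1,x0:c[0]+w+1]
    bri=p.min(2);m=(bri>110)
    n,l,st,ce=cv2.connectedComponentsWithStats(m.astype(np.uint8),connectivity=4)
    k=1+np.argmax(st[1:,4]); print(st[k]); return ce[k]+[x0,y0]
kt=cen(t,(269,176));ks=cen(s,(264,206));print(kt,ks)
print("knob",tri([ray(t,kt),ray(s,ks)]),plane(t,kt,.04),plane(s,ks,.04))
P=lambda x,y:((x+.5)/5-.5+170,(y+.5)/5-.5+120)
S=lambda x,y:((x+.5)/5-.5+240,(y+.5)/5-.5+160)
c=[plane(t,P(*q),.006)for q in((462,63),(590,78),(563,270),(433,253))]
c=np.array(c);print(c);print("ctr",c.mean(0)); 
c2=np.array([plane(s,S(*q),.006)for q in((82,325),(222,478),(346,402))]);print(c2,"ctr",(c2[0]+c2[2])/2)
for cc in(c[0]-c[3],c[1]-c[2],c2[1]-c2[0]):print(np.arctan2(cc[1],cc[0]),np.linalg.norm(cc))
for q in((449,149),(576,166)):print("post",plane(t,P(*q),.048))
print(R.from_rotvec([-.46134,-3.10724,.0029]).as_matrix())
E
```

```text
[ 3  0  8  8 35]
[ 3  3  8  8 32]
[269.42857143 174.34285714] [264.9375  206.96875]
knob (array([ 0.49098472, -0.11226931,  0.04676597]), [np.float64(0.0007828797508264118), np.float64(0.0007828797508264072)]) [ 0.49245971 -0.11185915  0.04      ] [ 0.48593513 -0.10832027  0.04      ]
[[ 0.66188646 -0.0832878   0.006     ]
 [ 0.65069282 -0.18257257  0.006     ]
 [ 0.50046551 -0.16183647  0.006     ]
 [ 0.51301451 -0.06182591  0.006     ]]
ctr [ 0.58151482 -0.12238069  0.006     ]
[[ 0.49988973 -0.16093183  0.006     ]
 [ 0.6464926  -0.18255928  0.006     ]
 [ 0.65820672 -0.08393618  0.006     ]] ctr [ 0.57904823 -0.122434    0.006     ]
-0.1431769758660856 0.1504110034235058
-0.13716470365539338 0.15165167985509018
-0.14646762334259206 0.1481895660278038
post [ 0.58547432 -0.07362617  0.048     ]
post [ 0.57315825 -0.16896177  0.048     ]
[[-9.56862694e-01  2.90539970e-01 -5.57850616e-04]
 [ 2.90540505e-01  9.56861031e-01 -1.78378115e-03]
 [ 1.55257945e-05 -1.86891183e-03 -9.99998253e-01]]
```

Emit:
send_rows:
  delta_pos:
    - [-33,-22,0]
    - [-33,-22,0]
    - [-33,-22,0]
    - [-33,-22,0]
    - [-33,-22,0]
    - [-33,-22,0]
    - [-33,-22,0]
    - [-33,-22,0]
    - [-33,-22,0]
    - [-33,-22,0]
  twist: [0,0,0,0,0,0,0,0,0,0]
  grip: 1
  grip_force: 30

```text
time_s: 0.93
position: [0.4401, 0.3127, 0.2235]
ee_rot: [-0.423, -3.102, 0.004]
force: [1.1, 1.2, 0.5]
width: 0.0853
```

```bash
cat > g.py <<'E'
import sys
from rig import r
from h import *
# usage g.py x y z(tcp target)
s=r.observe();M=R.from_rotvec(s["ee_rot"]).as_matrix();p=np.array(s["position"])
print("t",s["time_s"],"p",p.round(4),"F",np.round(s["force"],1),"w",round(s["width"],4),"tilt z",M[:,2].round(4))
yaw=np.arctan2(-M[0,1],M[1,1]);print("yaw",yaw,"twist needed",-(-0.14-yaw))
if len(sys.argv)>3:
    t=np.array(list(map(float,sys.argv[1:4])));print("tool delta mm",(M.T@(t-p)*1000).round(1))
E
python3 g.py 0.486 -0.109 0.23
```

```text
t 0.9333 p [0.4401 0.3127 0.2235] F [1.1 1.2 0.5] w 0.0853 tilt z [-1.090e-02 -9.000e-04 -9.999e-01]
yaw -0.27116618470795006 twist needed -0.13116618470795005
tool delta mm [-157.1 -394.1   -6.6]
```

Emit:
send_rows:
  delta_pos:
    - [-15,-38,0]
    - [-15,-38,0]
    - [-15,-38,0]
    - [-15,-38,0]
    - [-15,-38,0]
    - [-15,-38,0]
    - [-15,-38,0]
    - [-15,-38,0]
    - [-15,-38,0]
    - [-15,-38,0]
  twist: [0,0,0,0,0,0,0,0,0,0]

```text
time_s: 1.77
position: [0.4841, -0.1013, 0.2213]
ee_rot: [-0.426, -3.103, 0.002]
force: [1.6, 1.2, -0.5]
width: 0.0851
```

```bash
python3 g.py 0.486 -0.109 0.12
```

```text
t 1.7667 p [ 0.4841 -0.1013  0.2213] F [ 1.6  1.2 -0.5] w 0.0851 tilt z [-9.4e-03 -1.0e-04 -1.0e+00]
yaw -0.27253558880491846 twist needed -0.13253558880491845
tool delta mm [ -4.8  -6.6 101.2]
```

Emit:
send_rows:
  delta_pos:
    - [0,0,0]
    - [-2,-3,20]
    - [-2,-3,20]
    - [-1,-1,20]
    - [0,0,20]
    - [0,0,10]
    - [0,0,5]
    - [0,0,0]
    - [0,0,0]
    - [0,0,0]
  twist: [-0.04,-0.04,-0.04,-0.01,0,0,0,0,0,0]

```text
time_s: 2.6
position: [0.4862, -0.1269, 0.1223]
ee_rot: [-0.25, -3.124, 0.012]
force: [-0.3, 0.3, 0.8]
width: 0.0852
```

```bash
python3 g.py 0.486 -0.109 0.023; python3 - <<'E'
from rig import r
import cv2,pickle
d={}
for n,(u,v,w,h) in(("scene",(190,140,180,120)),("top",(180,100,160,120))):
    f=r.grab_frame(n); d[n]=f; cv2.imwrite(f"pics/{n}1.png",cv2.resize(f["img"][v:v+h,u:u+w,::-1],None,fx=4,fy=4,interpolation=2))
pickle.dump(d,open("f1.pkl","wb"))
E
```

```text
t 2.6 p [ 0.4862 -0.1269  0.1223] F [-0.3  0.3  0.8] w 0.0852 tilt z [-0.0077 -0.0071 -0.9999]
yaw -0.15987970753190825 twist needed -0.019879707531908236
tool delta mm [ 2.4 18.4 99.2]
```

View pics/scene1.png

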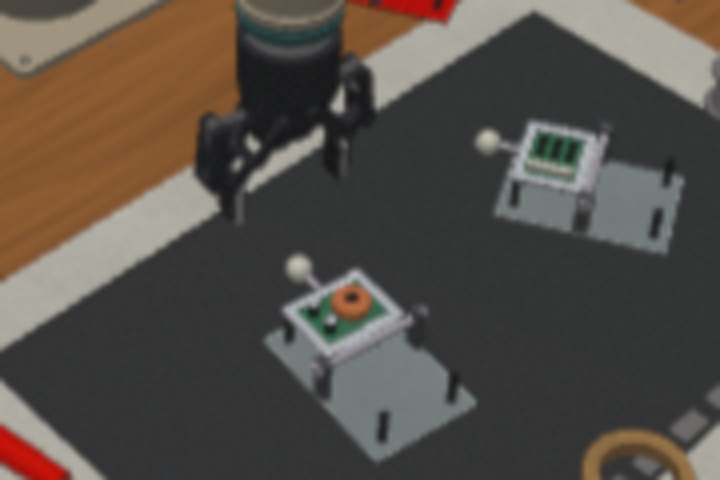

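View pics/top1.png

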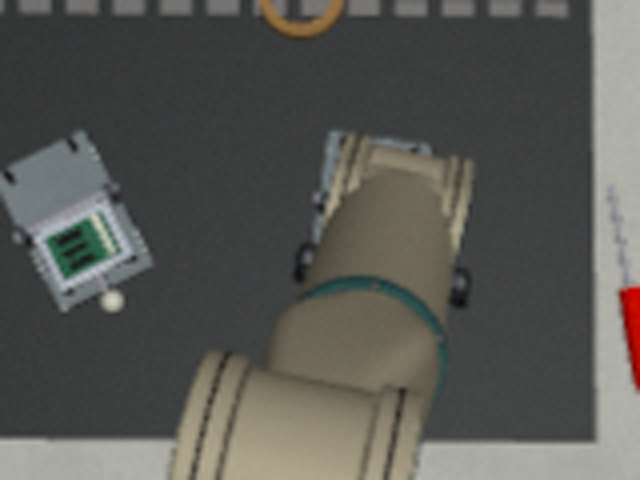

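The gripper hangs above the coil knob, which shows at about (264,207) in the full scene picture. It overshot by 18 mm in y, so I'll correct that and go down.

Emit:
send_rows:
  delta_pos:
    - [1,6,0]
    - [1,6,0]
    - [1,6,0]
    - [0,1,10]
    - [0,0,10]
    - [0,0,10]
    - [0,0,10]
    - [0,0,5]
    - [0,0,0]
    - [0,0,0]
  twist: [-0.02,0,0,0,0,0,0,0,0,0]

```text
time_s: 3.53
position: [0.4873, -0.1041, 0.0743]
ee_rot: [-0.21, -3.132, 0.012]
force: [0.5, 0.5, 0.7]
width: 0.0853
```

```bash
python3 g.py 0.486 -0.109 0.023; python3 - <<'E'
from rig import r
import cv2,pickle
for n,(u,v,w,h) in(("scene",(210,150,120,80)),):
    f=r.grab_frame(n); cv2.imwrite(f"pics/{n}2.png",cv2.resize(f["img"][v:v+h,u:u+w,::-1],None,fx=6,fy=6,interpolation=2))
E
```

```text
t 3.5333 p [ 0.4873 -0.1041  0.0743] F [0.5 0.5 0.7] w 0.0853 tilt z [-0.0034 -0.0073 -1.    ]
yaw -0.13419456406871288 twist needed 0.005805435931287128
tool delta mm [ 0.6 -4.6 51.3]
```

View pics/scene2.png

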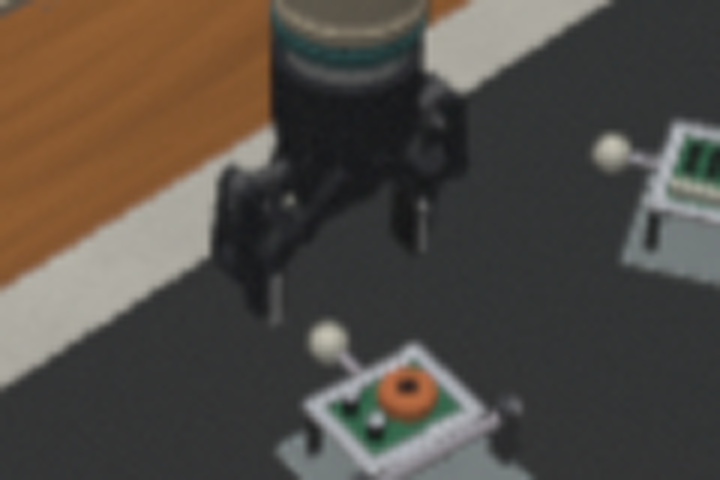

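The fingers straddle the knob, which is at (328,343) in the crop. Going down.

Emit:
send_rows:
  delta_pos:
    - [0,-2,10]
    - [0,-2,10]
    - [0,0,10]
    - [0,0,10]
    - [0,0,5]
    - [0,0,3]
    - [0,0,0]
    - [0,0,0]
    - [0,0,0]
    - [0,0,0]
  twist: [0,0,0,0,0,0,0,0,0,0]

```text
time_s: 4.42
position: [0.4872, -0.1095, 0.0214]
ee_rot: [-0.212, -3.133, 0.012]
force: [-0.3, 0.1, -0.6]
width: 0.0853
```

```bash
python3 g.py 0.486 -0.109 0.023; python3 - <<'E'
from rig import r
import cv2,pickle
for n,(u,v,w,h) in(("scene",(210,150,120,80)),):
    f=r.grab_frame(n); cv2.imwrite(f"pics/{n}3.png",cv2.resize(f["img"][v:v+h,u:u+w,::-1],None,fx=6,fy=6,interpolation=2))
E
```

```text
t 4.4167 p [ 0.4872 -0.1095  0.0214] F [-0.3  0.1 -0.6] w 0.0853 tilt z [-0.0021 -0.0076 -1.    ]
yaw -0.13503557136909589 twist needed 0.0049644286309041274
tool delta mm [ 1.2  0.3 -1.6]
```

View pics/scene3.png

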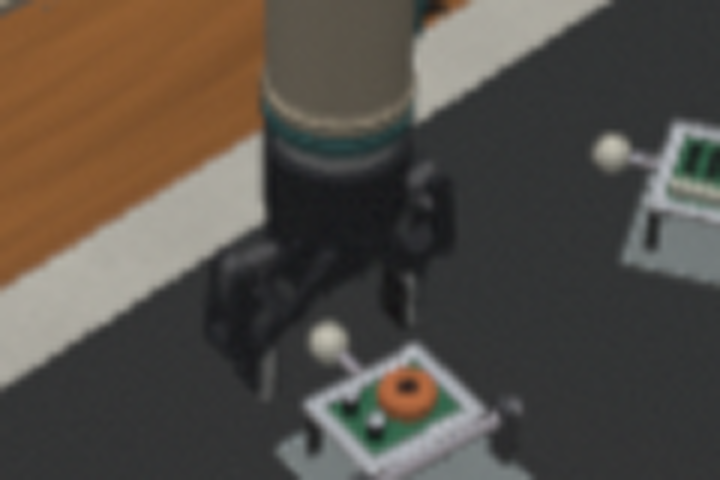

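The knob sits between the fingers, just above the tip line. Closing now.

Emit:
send_rows:
  delta_pos:
    - [0,0,0]
    - [0,0,0]
    - [0,0,0]
    - [0,0,0]
    - [0,0,0]
    - [0,0,0]
    - [0,0,0]
    - [0,0,0]
    - [0,0,0]
    - [0,0,0]
  twist: [0,0,0,0,0,0,0,0,0,0]
  grip: 0
  grip_force: 30

```text
time_s: 5.3
position: [0.4883, -0.1088, 0.023]
ee_rot: [0.211, 3.133, -0.012]
force: [-0.0, 0.7, 0.5]
width: 0.0199
```

```bash
python3 g.py 0.486 -0.109 0.023
```

```text
t 5.3 p [ 0.4883 -0.1088  0.023 ] F [-0.   0.7  0.5] w 0.0199 tilt z [ 9.0e-04 -7.4e-03 -1.0e+00]
yaw -0.13420569907178675 twist needed 0.0057943009282132585
tool delta mm [ 2.3 -0.5 -0. ]
```

```bash
cat > arc.py <<'E'
import sys
from rig import r
from h import *
C=np.array([.5824,-.122,.023]);h=np.array([np.cos(-.14),np.sin(-.14),0])
s=r.observe();M=R.from_rotvec(s["ee_rot"]).as_matrix();p=np.array(s["position"]);v=p-C
th=np.arctan2(v[2],-(v@h));print("t",s["time_s"],"p",p.round(4),"F",np.round(s["force"],1),"T",np.round(s["ft_torque"],2),"w",round(s["width"],4),"tilt",M[:2,2].round(4))
print("theta deg",np.degrees(th),"rad",1e3*np.hypot(v@h,v[2]),"lat mm",1e3*v@np.cross([0,0,1],h),"yaw",np.arctan2(-M[0,1],M[1,1]))
step=float(sys.argv[1]);n=int(sys.argv[2]);q=p
for i in range(1,n+1):
    a=min(th+np.radians(step)*i,np.pi);t=C+.095*(-np.cos(a)*h+np.array([0,0,np.sin(a)]))
    print((M.T@(t-q)*1000).round(1).tolist(),end=", ");q=t
E
python3 arc.py 4 10
```

```text
t 5.3 p [ 0.4883 -0.1088  0.023 ] F [-0.   0.7  0.5] T [ 0.1   0.02 -0.  ] w 0.0199 tilt [ 0.0009 -0.0074]
theta deg -0.0052058949211092765 rad 94.99393593355737 lat mm -0.10449808724383881 yaw -0.13420569907178675
[-0.2, 0.1, -6.6], [-0.7, -0.1, -6.6], [-1.2, -0.1, -6.5], [-1.6, -0.1, -6.4], [-2.1, -0.1, -6.3], [-2.5, -0.1, -6.1], [-2.9, -0.1, -6.0], [-3.3, -0.1, -5.7], [-3.7, -0.1, -5.5], [-4.1, -0.1, -5.2],
```

Emit:
send_rows:
  delta_pos:
    - [0,0,-4]
    - [-0.5,0,-6]
    - [-1,0,-6.5]
    - [-1.5,0,-6.5]
    - [-2,0,-6.5]
    - [-2.5,0,-6]
    - [-3,0,-6]
    - [-3,0,-6]
    - [-3.5,0,-5.5]
    - [-3,0,-4]
  twist: [0,0,0,0,0,0,0,0,0,0]

```text
time_s: 6.13
position: [0.5105, -0.112, 0.0856]
ee_rot: [0.211, 3.132, -0.013]
force: [1.7, -1.1, -4.4]
width: 0.0196
```

```bash
python3 arc.py 4 10; python3 - <<'E'
from rig import r
import cv2,pickle
for n,(u,v,w,h) in(("scene",(210,130,120,100)),):
    f=r.grab_frame(n); cv2.imwrite(f"pics/{n}4.png",cv2.resize(f["img"][v:v+h,u:u+w,::-1],None,fx=6,fy=6,interpolation=2))
E
```

```text
t 6.1333 p [ 0.5105 -0.112   0.0856] F [ 1.7 -1.1 -4.4] T [ 0.04 -0.17 -0.01] w 0.0196 tilt [ 0.0024 -0.0083]
theta deg 40.780096961429685 rad 95.82534385615233 lat mm -0.15661712141001818 yaw -0.13474749062231953
[-5.1, 0.1, -4.3], [-4.8, -0.1, -4.5], [-5.2, -0.1, -4.2], [-5.4, -0.1, -3.8], [-5.7, -0.1, -3.4], [-5.9, -0.1, -3.0], [-6.1, -0.1, -2.6], [-6.3, -0.1, -2.2], [-6.4, -0.0, -1.7], [-6.5, -0.0, -1.3],
```

View pics/scene4.png

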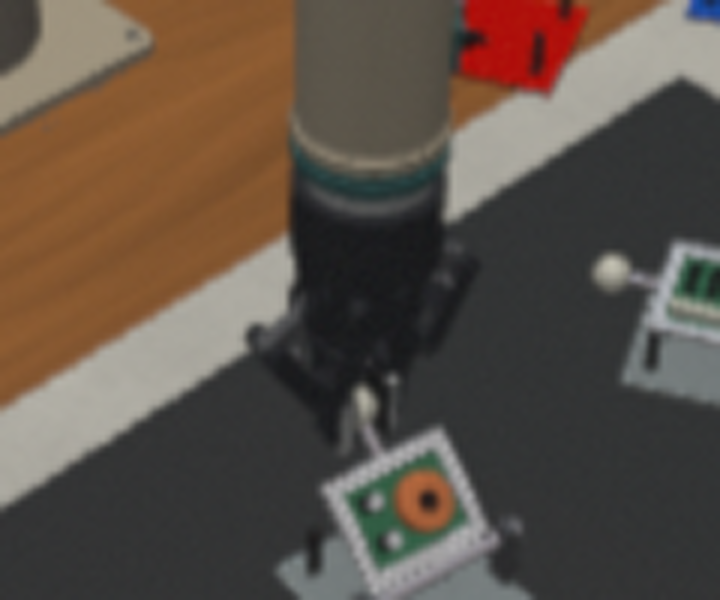

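The leaf is about 40° up, with the ball at (365,405) in the crop held between the pads. Forces are small, so I'm continuing.

Emit:
send_rows:
  delta_pos:
    - [-4,0,-3.5]
    - [-5,0,-4.5]
    - [-5,0,-4]
    - [-5.5,0,-4]
    - [-5.5,0,-3.5]
    - [-6,0,-3]
    - [-6,0,-2.5]
    - [-6.5,0,-2]
    - [-6.5,0,-1.5]
    - [-5,0,-0.5]
  twist: [0,0,0,0,0,0,0,0,0,0]

```text
time_s: 7.02
position: [0.5655, -0.1199, 0.1174]
ee_rot: [-0.212, -3.127, 0.012]
force: [-1.2, 0.1, 1.2]
width: 0.0196
```

```bash
python3 arc.py 4 10
```

```text
t 7.0167 p [ 0.5655 -0.1199  0.1174] F [-1.2  0.1  1.2] T [-0.01  0.43  0.03] w 0.0196 tilt [-0.008  -0.0073]
theta deg 79.79347732391639 rad 95.92081325099943 lat mm -0.2949511625877628 yaw -0.1355644975711376
[-6.7, 0.3, -0.1], [-6.6, -0.0, -0.5], [-6.6, -0.0, -0.1], [-6.6, -0.0, 0.4], [-6.6, -0.0, 0.9], [-6.5, -0.0, 1.3], [-6.4, -0.0, 1.8], [-6.3, -0.0, 2.2], [-6.1, -0.0, 2.6], [-5.9, -0.0, 3.1],
```

Emit:
send_rows:
  delta_pos:
    - [-5,0,0]
    - [-6,0,0]
    - [-6.5,0,0]
    - [-6.5,0,0.5]
    - [-6.5,0,1]
    - [-6.5,0,1.5]
    - [-6.5,0,2]
    - [-6.5,0,2.5]
    - [-6,0,3]
    - [-5,0,2.5]
  twist: [0,0,0,0,0,0,0,0,0,0]

```text
time_s: 7.85
position: [0.6355, -0.13, 0.104]
ee_rot: [-0.213, -3.133, 0.014]
force: [-0.2, -0.3, 0.8]
width: 0.0193
```

```bash
python3 arc.py 4 10; python3 - <<'E'
from rig import r
import cv2,pickle
for n,(u,v,w,h) in(("scene",(210,130,120,100)),):
    f=r.grab_frame(n); cv2.imwrite(f"pics/{n}5.png",cv2.resize(f["img"][v:v+h,u:u+w,::-1],None,fx=6,fy=6,interpolation=2))
E
```

```text
t 7.85 p [ 0.6355 -0.13    0.104 ] F [-0.2 -0.3  0.8] T [0.13 0.21 0.13] w 0.0193 tilt [-0.0018 -0.0088]
theta deg 123.54655737394198 rad 97.24016540621612 lat mm -0.4916988951331562 yaw -0.1357092222044229
[-4.2, 0.5, 5.7], [-5.1, 0.0, 4.2], [-4.8, 0.0, 4.6], [-4.5, 0.0, 4.9], [-4.1, 0.0, 5.2], [-3.8, 0.0, 5.5], [-3.4, 0.0, 5.7], [-3.0, 0.0, 5.9], [-2.5, 0.0, 6.1], [-2.1, 0.0, 6.3],
```

View pics/scene5.png

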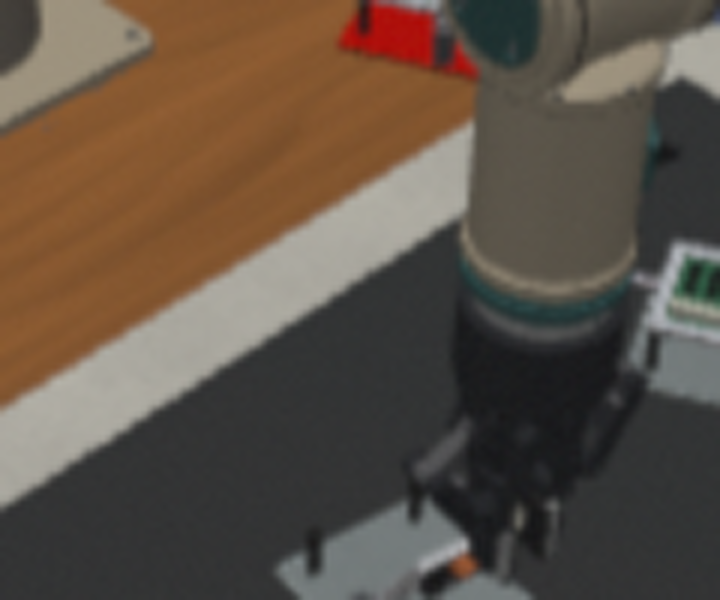

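The leaf is past upright at about 124°, with its coil face turned away and the knob still held. Forces are low. I'll continue down, more slowly.

Emit:
send_rows:
  delta_pos:
    - [-4,0,4]
    - [-4.5,0,4]
    - [-4.5,0,4.5]
    - [-4.5,0,4.5]
    - [-4,0,5]
    - [-3.5,0,5]
    - [-3.5,0,5]
    - [-3,0,5]
    - [-2.5,0,5]
    - [-2,0,4]
  twist: [0,0,0,0,0,0,0,0,0,0]

```text
time_s: 8.73
position: [0.6854, -0.1369, 0.0566]
ee_rot: [0.21, 3.115, -0.016]
force: [2.1, -1.4, 0.9]
width: -0.0001
```

```bash
python3 arc.py 2.5 10
```

```text
t 8.7333 p [ 0.6854 -0.1369  0.0566] F [ 2.1 -1.4  0.9] T [-0.16 -0.51  0.02] w -0.0001 tilt [ 0.0187 -0.0117]
theta deg 162.09972889080572 rad 109.40841084427724 lat mm -0.3877206783616403 yaw -0.13501481577907465
[12.7, 0.5, 8.1], [-0.9, 0.0, 4.0], [-0.8, 0.0, 4.1], [-0.6, 0.0, 4.1], [-0.4, 0.0, 4.1], [-0.2, 0.0, 4.1], [-0.0, 0.0, 4.1], [0.0, 0.0, 0.7], [0.0, 0.0, 0.0], [0.0, 0.0, 0.0],
```

The grip has closed empty, so the ball slipped out. I need to see where the leaf is.

```bash
python3 - <<'E'
from rig import r
import cv2,pickle
d={}
for n,(u,v,w,h) in(("scene",(220,170,150,110)),("top",(200,100,130,100))):
    f=r.grab_frame(n);d[n]=f; cv2.imwrite(f"pics/{n}6.png",cv2.resize(f["img"][v:v+h,u:u+w,::-1],None,fx=5,fy=5,interpolation=2))
pickle.dump(d,open("f6.pkl","wb"))
E
python3 g.py
```

```text
t 8.8333 p [ 0.6854 -0.1369  0.0565] F [ 2.8 -0.4  0.4] w 0.0002 tilt z [ 0.0186 -0.0116 -0.9998]
yaw -0.13496891073427128 twist needed 0.005031089265728733
```

View pics/scene6.png

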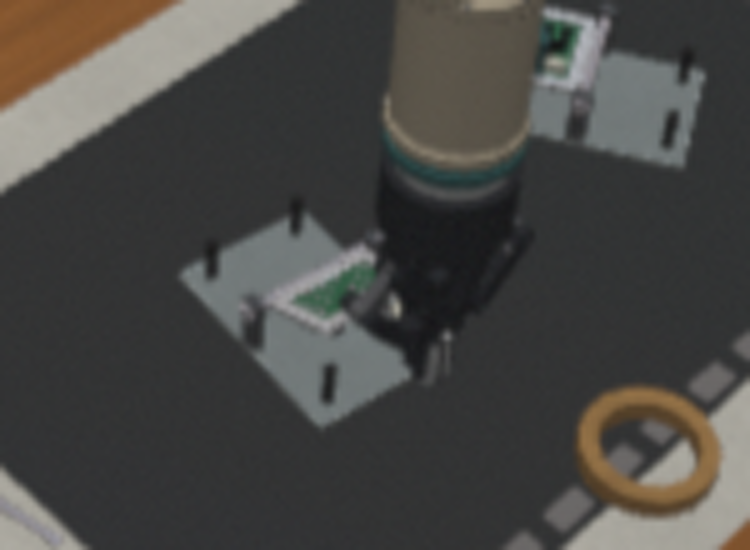

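View pics/top6.png

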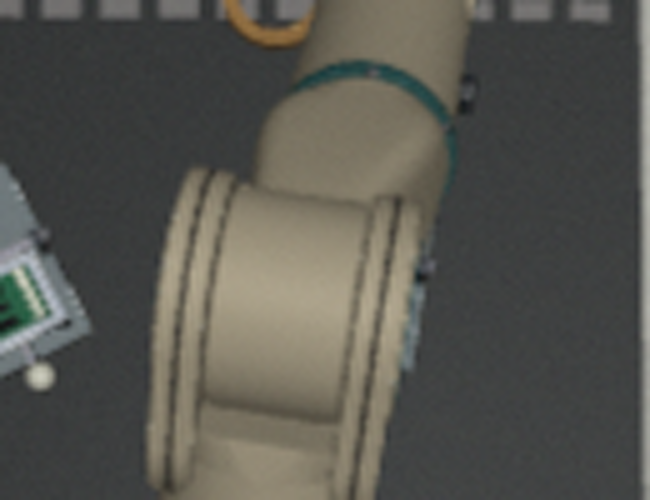

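```bash
python3 - <<'E'
import pickle
from h import *
d=pickle.load(open("f6.pkl","rb"));s=d["scene"]
S=lambda x,y:((x+.5)/5-.5+220,(y+.5)/5-.5+170)
o,dd=ray(s,S(394,305))
for hc in (np.array([.581,-.122,.04]),):
    h=np.array([np.cos(-.14),np.sin(-.14),0]);n=np.cross([0,0,1],h)
    k=((hc-o)@n)/(dd@n);p=o+k*dd;v=p-hc;print(p,np.degrees(np.arctan2(v[2],-(v@h))),np.hypot(v@h,v[2]))
# leaf corners: near-post corner etc
E
```

```text
[ 0.65079838 -0.13183612  0.08273186] 148.7745614725295 0.08242921437375414
```

The closed fingers are still standing on the far side of the ball and holding the leaf at about 150°, so it has not fallen. The plan:
1. Push the leaf back near upright.
2. Regrip with the jaws turned diagonally, so one finger keeps blocking the ball.

Emit:
send_rows:
  delta_pos:
    - [2,0,-4]
    - [4,0,-7]
    - [5,0,-8]
    - [5.5,0,-7]
    - [6,0,-6.5]
    - [6.5,0,-6]
    - [6.5,0,-5]
    - [6,0,-4]
    - [3,0,-2]
    - [0,0,0]
  twist: [0,0,0,0,0,0,0,0,0,0]

```text
time_s: 9.67
position: [0.6316, -0.1291, 0.1111]
ee_rot: [0.211, 3.121, -0.015]
force: [1.0, 0.0, 0.8]
width: 0.0002
```

```bash
cat > look.py <<'E'
import sys,pickle
from rig import r
from h import *
k=sys.argv[1];H=np.array([.581,-.122,.04])
s=r.observe();M=R.from_rotvec(s["ee_rot"]).as_matrix();p=np.array(s["position"])
h=np.array([np.cos(-.14),np.sin(-.14),0]);n=np.cross([0,0,1],h);v=(p-H)*1e3
print("t",s["time_s"],"TCP rel hinge X,Y,Z",(v@h).round(1),(v@n).round(1),v[2].round(1),"F",np.round(s["force"],1),"w",round(s["width"]*1e3,1),"tilt",M[:2,2].round(4),"yaw rel",np.arctan2(-M[0,1],M[1,1])+.14)
for nm,(u,vv,w,hh) in(("scene",(220,130,150,120)),):
    f=r.grab_frame(nm); cv2.imwrite(f"pics/{nm}{k}.png",cv2.resize(f["img"][vv:vv+hh,u:u+w,::-1],None,fx=5,fy=5,interpolation=2)); pickle.dump(f,open(f"f{k}.pkl","wb"))
E
python3 look.py 7
```

```text
t 9.6667 TCP rel hinge X,Y,Z 51.0 0.1 71.1 F [1.  0.  0.8] w 0.2 tilt [ 0.0129 -0.0106] yaw rel 0.004720039738844994
```

View pics/scene7.png

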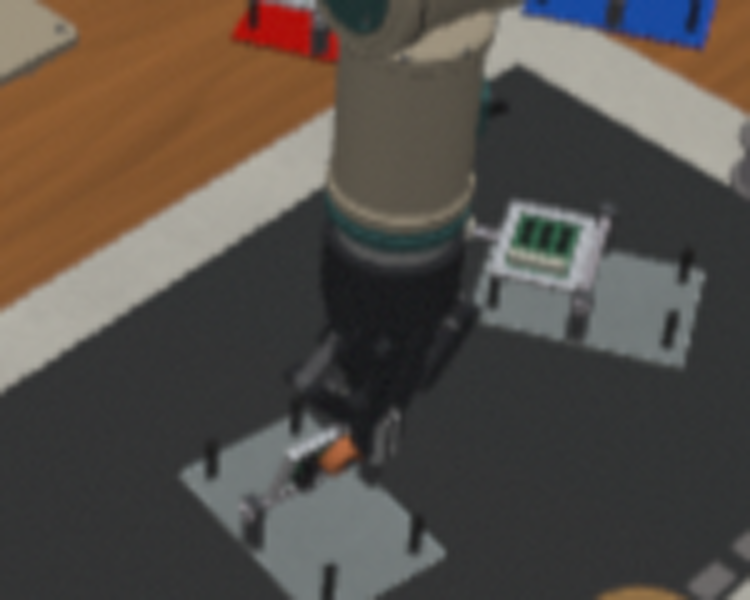

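The leaf is held at about 108°, leaning on the fingers. Now I'll turn the jaws to the diagonal.

Emit:
send_rows:
  delta_pos:
    - [0,0,0]
    - [0,0,0]
    - [0,0,0]
    - [0,0,0]
    - [0,0,0]
    - [0,0,0]
    - [0,0,0]
    - [0,0,0]
    - [0,0,0]
    - [0,0,0]
  twist: [0.1,0.1,0.1,0.1,0.1,0.1,0.1,0.07,0,0]

```text
time_s: 10.55
position: [0.6293, -0.1296, 0.1053]
ee_rot: [1.421, 2.793, -0.012]
force: [1.0, -0.1, 1.6]
width: -0.0
```

```bash
python3 look.py 8
```

```text
t 10.55 TCP rel hinge X,Y,Z 48.9 -0.7 65.3 F [ 1.  -0.1  1.6] w -0.0 tilt [ 0.0034 -0.0104] yaw rel -0.8014949791189706
```

View pics/scene8.png

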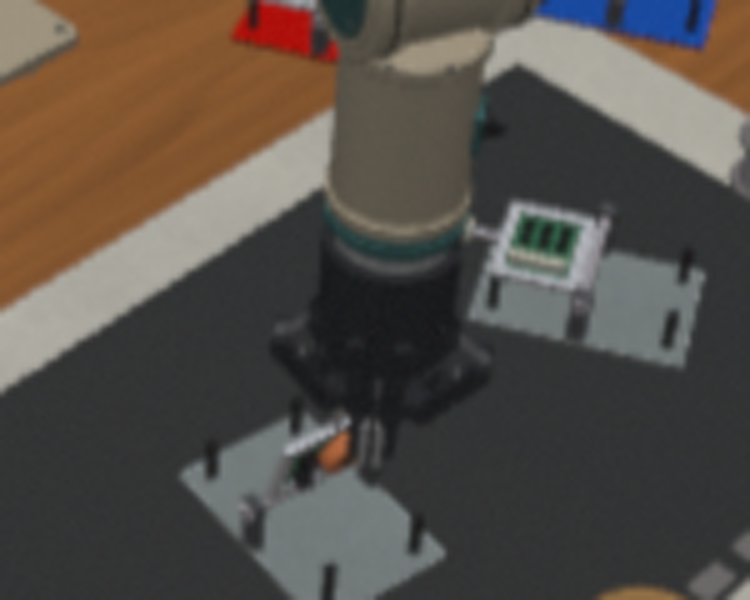

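Emit:
send_rows:
  delta_pos:
    - [-0.5,-3,-2]
    - [-0.5,-3,-2]
    - [-0.5,-3,-2]
    - [-0.5,-3,-2]
    - [-0.5,-3,-1]
    - [-0.5,-3,0]
    - [0,-2,0]
    - [0,0,0]
    - [0,0,0]
    - [0,0,0]
  twist: [0,0,0,0,0,0,0,0,0,0]

```text
time_s: 11.43
position: [0.6114, -0.1451, 0.1148]
ee_rot: [1.418, 2.799, -0.011]
force: [0.1, -0.5, -0.4]
width: 0.0
```

```bash
python3 look.py 9
```

```text
t 11.4333 TCP rel hinge X,Y,Z 33.3 -18.6 74.8 F [ 0.1 -0.5 -0.4] w 0.0 tilt [ 0.0002 -0.0078] yaw rel -0.7978748619475341
```

View pics/scene9.png

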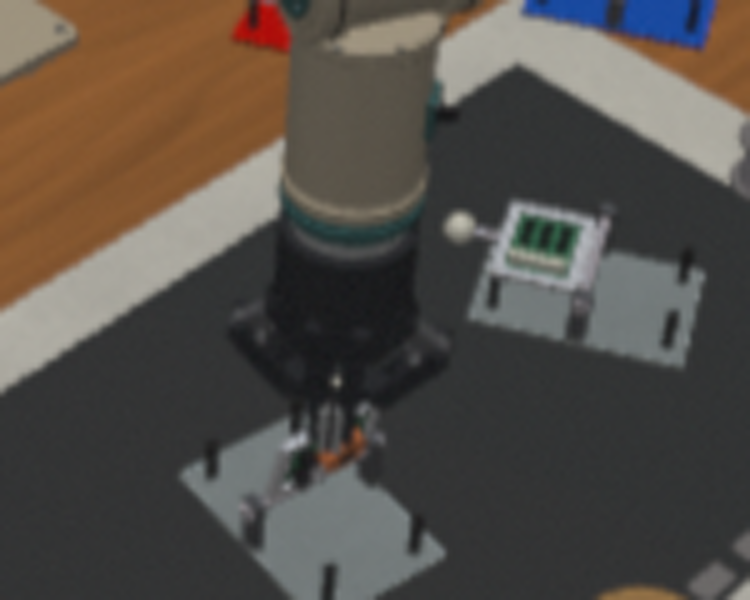

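```bash
cat > pr.py <<'E'
import pickle,sys
from h import *
f=pickle.load(open(f"f{sys.argv[1]}.pkl","rb"));H=np.array([.581,-.122,.04]);h=np.array([np.cos(-.14),np.sin(-.14),0]);n=np.cross([0,0,1],h)
def pj(X,Y,Z):
    P=H+(X*h+Y*n)/1e3;P[2]+=Z/1e3
    c=R.from_rotvec(f["orientation"]).inv().apply(P-f["origin"]);u=f["intrinsics"]@(c/c[2]);return ((u[0]-220)*5+2).round(),((u[1]-130)*5+2).round()
for phi in range(50,101,5):
    a=np.radians(phi);print(phi,pj(95*np.cos(a),0,95*np.sin(a)))
for a in sys.argv[2:]: print(a,pj(*map(float,a.split(","))))
E
python3 pr.py 9 33.3,-18.6,74.8
```

```text
50 (np.float64(388.0), np.float64(461.0))
55 (np.float64(381.0), np.float64(448.0))
60 (np.float64(374.0), np.float64(436.0))
65 (np.float64(366.0), np.float64(424.0))
70 (np.float64(358.0), np.float64(412.0))
75 (np.float64(350.0), np.float64(401.0))
80 (np.float64(342.0), np.float64(391.0))
85 (np.float64(333.0), np.float64(381.0))
90 (np.float64(325.0), np.float64(372.0))
95 (np.float64(316.0), np.float64(364.0))
100 (np.float64(308.0), np.float64(358.0))
33.3,-18.6,74.8 (np.float64(333.0), np.float64(443.0))
```

The ball shows at (336,380) and the leaf is at about 100°. It is resting on the far-left finger's side face. I'll open now and keep that finger in the way.

Emit:
send_rows:
  delta_pos:
    - [0,0,0]
    - [0,-2,0]
    - [0,-2,0.5]
    - [0,-2,0.5]
    - [0,-2,0.5]
    - [0,-2,0.5]
    - [0,-1,0]
    - [0,0,0]
    - [0,0,0]
    - [0,0,0]
  twist: [0,0,0,0,0,0,0,0,0,0]
  grip: 0.53

```text
time_s: 12.32
position: [0.6026, -0.1514, 0.1125]
ee_rot: [1.416, 2.799, -0.009]
force: [0.3, -0.5, -0.7]
width: 0.0451
```

```bash
python3 look.py 10; python3 pr.py 10|sed -n 1,4p
```

```text
t 12.3167 TCP rel hinge X,Y,Z 25.5 -26.1 72.5 F [ 0.3 -0.5 -0.7] w 45.1 tilt [ 0.0016 -0.0073] yaw rel -0.7967025230745836
50 (np.float64(388.0), np.float64(461.0))
55 (np.float64(381.0), np.float64(448.0))
60 (np.float64(374.0), np.float64(436.0))
65 (np.float64(366.0), np.float64(424.0))
```

View pics/scene10.png

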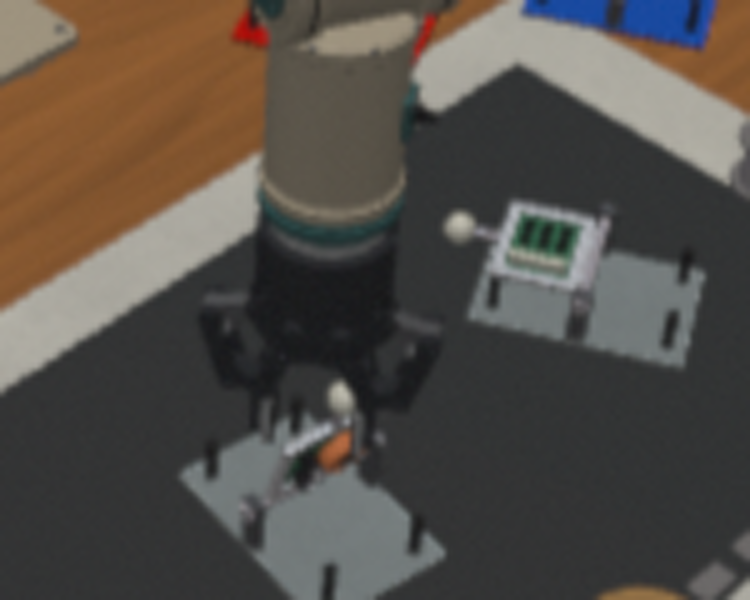

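The ball at (340,397) is now inside the opening and leaning on the left finger. Next I'll slide so it is centred on the pad.

Emit:
send_rows:
  delta_pos:
    - [2,0.5,0]
    - [3,0.5,0]
    - [3,0.5,0]
    - [3,0.5,0]
    - [3,0.5,0]
    - [3,0,0]
    - [2,0,0]
    - [1,0,0]
    - [0,0,0]
    - [0,0,0]
  twist: [0,0,0,0,0,0,0,0,0,0]

```text
time_s: 13.2
position: [0.5909, -0.1308, 0.1121]
ee_rot: [1.415, 2.802, -0.01]
force: [-0.5, -0.0, -0.0]
width: 0.0449
```

```bash
python3 look.py 11
```

```text
t 13.2 TCP rel hinge X,Y,Z 11.0 -7.4 72.1 F [-0.5 -0.  -0. ] w 44.9 tilt [-0.0002 -0.0068] yaw rel -0.7952294493204607
```

View pics/scene11.png

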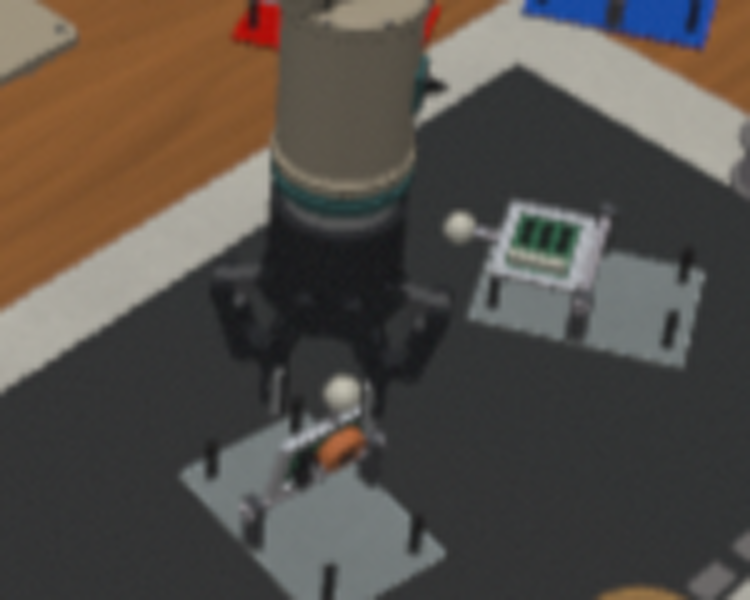

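The ball at (343,391) rests on the left pad, centred. I'll close while shifting the tool so the ball stays put.

Emit:
send_rows:
  delta_pos:
    - [0,2.5,0]
    - [0,3,0]
    - [0,2.5,0]
    - [0,1.5,0]
    - [0,0.5,0]
    - [0,0,0]
    - [0,0,0]
    - [0,0,0]
    - [0,0,0]
    - [0,0,0]
  twist: [0,0,0,0,0,0,0,0,0,0]
  grip: 0
  grip_force: 30

```text
time_s: 14.08
position: [0.5986, -0.1273, 0.1122]
ee_rot: [1.418, 2.801, -0.015]
force: [-0.3, -0.5, 1.1]
width: 0.0197
```

```bash
python3 look.py 12
```

```text
t 14.0833 TCP rel hinge X,Y,Z 18.2 -2.8 72.2 F [-0.3 -0.5  1.1] w 19.7 tilt [-0.0023 -0.0095] yaw rel -0.7975025171978758
```

View pics/scene12.png

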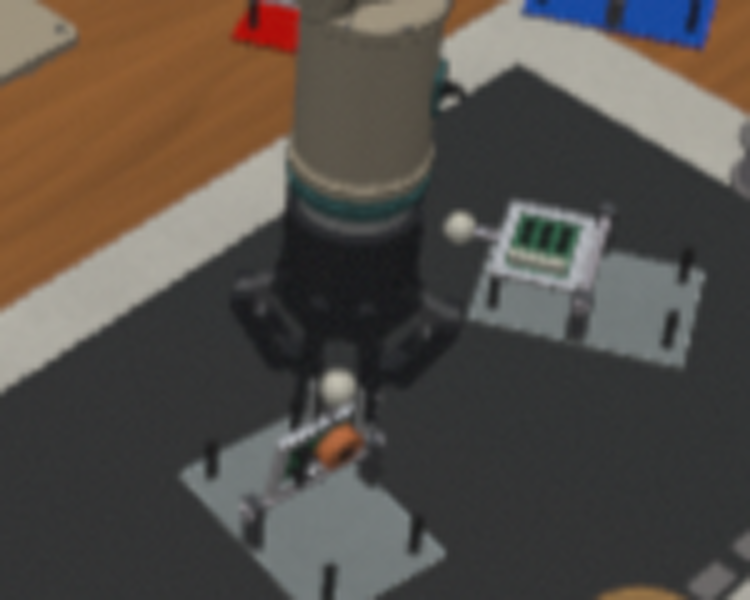

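The ball is gripped again: width 19.7 mm, ball at (338,385). Now I'll twist back so the jaws lie along the hinge, centring the ball on the way.

Emit:
send_rows:
  delta_pos:
    - [1,0,0]
    - [1,0,0]
    - [1,0,0]
    - [0.5,0,0]
    - [0.5,0,0]
    - [0,0,0]
    - [0,0,0]
    - [0,0,0]
    - [0,0,0]
    - [0,0,0]
  twist: [-0.1,-0.1,-0.1,-0.1,-0.1,-0.1,-0.1,-0.08,0,0]

```text
time_s: 14.97
position: [0.5965, -0.1245, 0.1118]
ee_rot: [0.208, 3.134, -0.012]
force: [-0.4, -0.6, 0.7]
width: 0.0202
```

```bash
python3 look.py 13
```

```text
t 14.9667 TCP rel hinge X,Y,Z 15.7 -0.3 71.8 F [-0.4 -0.6  0.7] w 20.2 tilt [ 0.0004 -0.0075] yaw rel 0.007339761548446816
```

View pics/scene13.png

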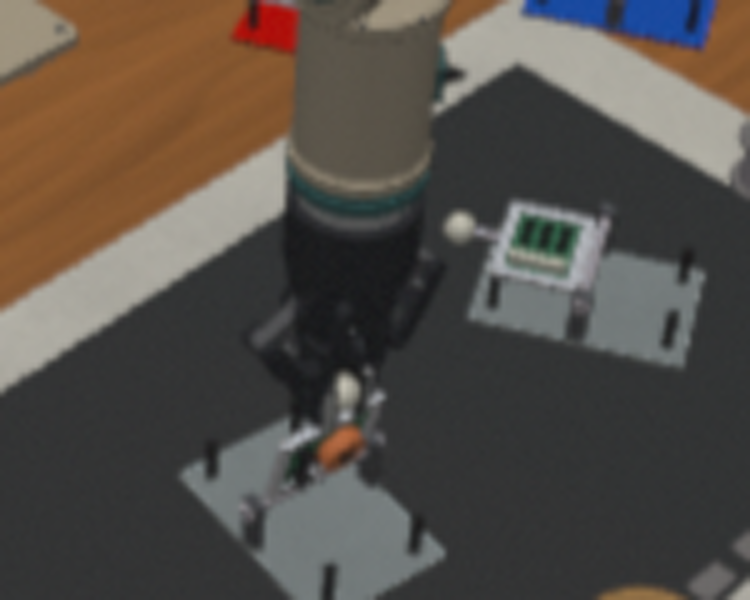

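Regripped with jaws along the hinge and the ball centred. I'll lower in smaller steps and correct the radius each call.

```bash
cat > low.py <<'E'
import sys
from rig import r
from h import *
H=np.array([.581,-.122,.04]);h=np.array([np.cos(-.14),np.sin(-.14),0]);n=np.cross([0,0,1],h)
s=r.observe();M=R.from_rotvec(s["ee_rot"]).as_matrix();p=np.array(s["position"])
off=np.array([0,0,-.0219]);v=p-off-H;ph=np.degrees(np.arctan2(v[2],v@h))
print("t",round(s["time_s"],2),"F",np.round(s["force"],1),"T",np.round(s["ft_torque"],2),"w",round(1e3*s["width"],1),"tilt",M[:2,2].round(4),"phi",ph.round(2),"rad",(1e3*np.hypot(v@h,v[2])).round(1),"Y",(1e3*v@n).round(1))
q=p;st=float(sys.argv[1])
for i in range(int(sys.argv[2])):
    a=np.radians(max(ph-st*(i+1),0));t=H+off+.095*(np.cos(a)*h+np.array([0,0,np.sin(a)]));print((M.T@(t-q)*1e3).round(1).tolist(),end=" ");q=t
E
python3 low.py 3 8
```

```text
t 15.02 F [ 0.7 -1.5  0.5] T [-0.1   0.1  -0.19] w 20.4 tilt [ 0.0003 -0.0076] phi 80.49 rad 95.0 Y -0.2
[-4.9, 0.2, 1.0] [-4.8, -0.0, 1.2] [-4.8, -0.0, 1.5] [-4.7, -0.0, 1.7] [-4.6, -0.0, 2.0] [-4.5, -0.0, 2.2] [-4.3, -0.0, 2.4] [-4.2, -0.0, 2.6]
```

Emit:
send_rows:
  delta_pos:
    - [-3,0,0.5]
    - [-4.5,0,1]
    - [-5,0,1.5]
    - [-5,0,1.5]
    - [-4.5,0,2]
    - [-4.5,0,2]
    - [-4,0,2.5]
    - [-2,0,1.5]
    - [0,0,0]
    - [0,0,0]
  twist: [0,0,0,0,0,0,0,0,0,0]
  grip: 0
  grip_force: 40

```text
time_s: 15.85
position: [0.6321, -0.1296, 0.0972]
ee_rot: [-0.213, -3.133, 0.015]
force: [-0.1, -0.0, 2.1]
width: 0.0196
```

```bash
python3 low.py 3 8
```

```text
t 15.85 F [-0.1 -0.   2.1] T [-0.13  0.31  0.01] w 19.6 tilt [-0.0016 -0.0092] phi 56.88 rad 94.5 Y -0.4
[-4.4, 0.4, 2.4] [-3.9, 0.0, 3.0] [-3.8, 0.0, 3.2] [-3.6, 0.0, 3.4] [-3.4, 0.0, 3.6] [-3.2, 0.0, 3.8] [-3.0, 0.0, 4.0] [-2.8, 0.0, 4.1]
```

Emit:
send_rows:
  delta_pos:
    - [-3,0,2]
    - [-4,0,3]
    - [-4,0,3]
    - [-3.5,0,3.5]
    - [-3.5,0,3.5]
    - [-3,0,4]
    - [-3,0,3.5]
    - [-1,0,2]
    - [0,0,0]
    - [0,0,0]
  twist: [0,0,0,0,0,0,0,0,0,0]

```text
time_s: 16.68
position: [0.6593, -0.1334, 0.0693]
ee_rot: [-0.213, -3.133, 0.014]
force: [-1.0, -0.8, 1.3]
width: 0.0195
```

```bash
python3 low.py 3 11; python3 look.py 14
```

```text
t 16.68 F [-1.  -0.8  1.3] T [-0.17  0.26  0.02] w 19.5 tilt [-0.0019 -0.009 ] phi 32.91 rad 94.3 Y -0.4
[-3.2, 0.4, 3.9] [-2.4, 0.0, 4.4] [-2.1, 0.0, 4.5] [-1.9, 0.0, 4.6] [-1.7, 0.0, 4.7] [-1.4, 0.0, 4.8] [-1.2, 0.0, 4.8] [-0.9, 0.0, 4.9] [-0.6, 0.0, 4.9] [-0.4, 0.0, 5.0] [-0.1, 0.0, 4.8] t 16.6833 TCP rel hinge X,Y,Z 79.2 -0.4 29.3 F [-1.  -0.8  1.3] w 19.5 tilt [-0.0019 -0.009 ] yaw rel 0.004357530711038365
```

View pics/scene14.png

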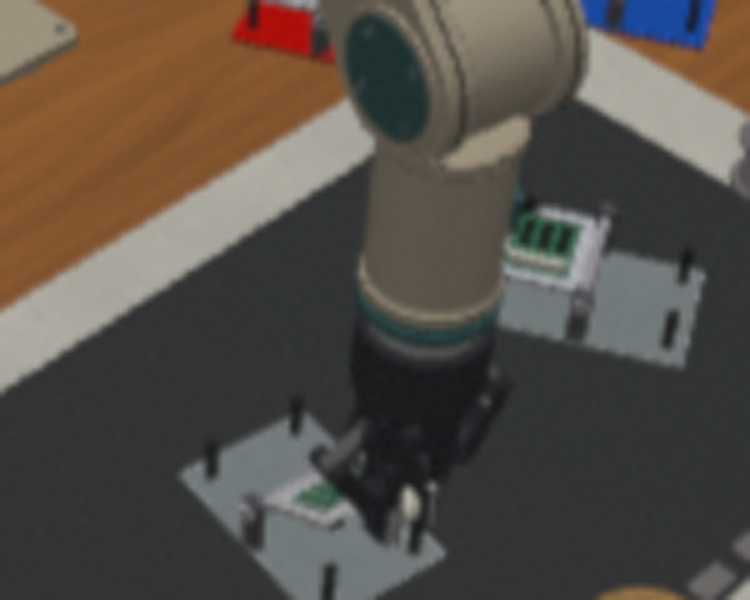

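The knob is still held at (410,505) and the leaf has about 33° left to go.

Emit:
send_rows:
  delta_pos:
    - [-1.5,0,3]
    - [-2.5,0,4]
    - [-2,0,4.5]
    - [-2,0,4.5]
    - [-1.5,0,4.5]
    - [-1.5,0,4.5]
    - [-1,0,4]
    - [-0.5,0,2]
    - [0,0,0]
    - [0,0,0]
  twist: [0,0,0,0,0,0,0,0,0,0]

```text
time_s: 17.57
position: [0.6733, -0.1355, 0.0351]
ee_rot: [-0.213, -3.134, 0.014]
force: [-0.0, -1.4, 1.4]
width: 0.0197
```

```bash
python3 low.py 2 6; python3 look.py 15
```

```text
t 17.57 F [-0.  -1.4  1.4] T [-0.19  0.18  0.06] w 19.7 tilt [-0.0009 -0.0089] phi 10.32 rad 94.8 Y -0.5
[-0.7, 0.5, 3.2] [-0.4, 0.0, 3.3] [-0.3, 0.0, 3.3] [-0.2, 0.0, 3.3] [-0.1, 0.0, 3.3] [-0.0, 0.0, 0.5] t 17.5667 TCP rel hinge X,Y,Z 93.3 -0.5 -4.9 F [-0.  -1.4  1.4] w 19.7 tilt [-0.0009 -0.0089] yaw rel 0.004485107746034139
```

View pics/scene15.png

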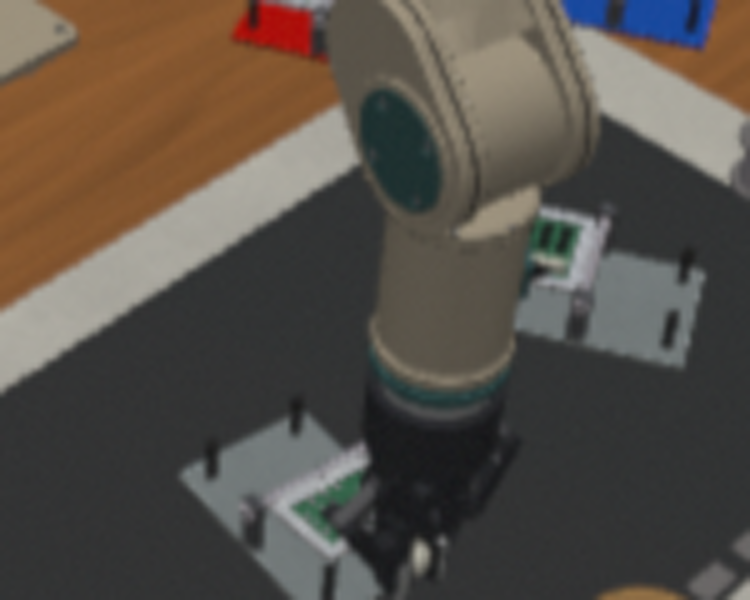

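The leaf is nearly flat, with the knob at (420,555) and 17 mm left.

Emit:
send_rows:
  delta_pos:
    - [-0.5,0,2]
    - [-0.5,0,2]
    - [-0.5,0,2]
    - [0,0,2]
    - [0,0,2]
    - [0,0,2]
    - [0,0,1.5]
    - [0,0,1]
    - [0,0,0]
    - [0,0,0]
  twist: [0,0,0,0,0,0,0,0,0,0]

```text
time_s: 18.45
position: [0.6752, -0.1357, 0.0199]
ee_rot: [0.213, 3.133, -0.014]
force: [-0.4, -0.5, 1.1]
width: 0.0192
```

```bash
python3 low.py 1 5
```

```text
t 18.45 F [-0.4 -0.5  1.1] T [-0.18  0.19 -0.03] w 19.2 tilt [ 0.0003 -0.0089] phi 1.1 rad 95.2 Y -0.4
[0.2, 0.5, 1.7] [0.0, 0.0, 0.2] [0.0, 0.0, 0.0] [0.0, 0.0, 0.0] [0.0, 0.0, 0.0]
```

Emit:
send_rows:
  delta_pos:
    - [0,0,0.5]
    - [0,0,0.5]
    - [0,0,0.5]
    - [0,0,0.5]
    - [0,0,0.5]
    - [0,0,0.5]
    - [0,0,0]
    - [0,0,0]
    - [0,0,0]
    - [0,0,0]
  twist: [0,0,0,0,0,0,0,0,0,0]

```text
time_s: 19.28
position: [0.6753, -0.1358, 0.0192]
ee_rot: [0.213, 3.133, -0.014]
force: [-1.0, -0.7, 2.1]
width: 0.0198
```

```bash
python3 low.py 1 2; python3 look.py 16
```

```text
t 19.28 F [-1.  -0.7  2.1] T [-0.09  0.31 -0.  ] w 19.8 tilt [ 0.0007 -0.0089] phi 0.68 rad 95.3 Y -0.5
[0.3, 0.5, 1.1] [0.0, 0.0, 0.0] t 19.2833 TCP rel hinge X,Y,Z 95.3 -0.5 -20.8 F [-1.  -0.7  2.1] w 19.8 tilt [ 0.0007 -0.0089] yaw rel 0.00436491794749308
```

View pics/scene16.png

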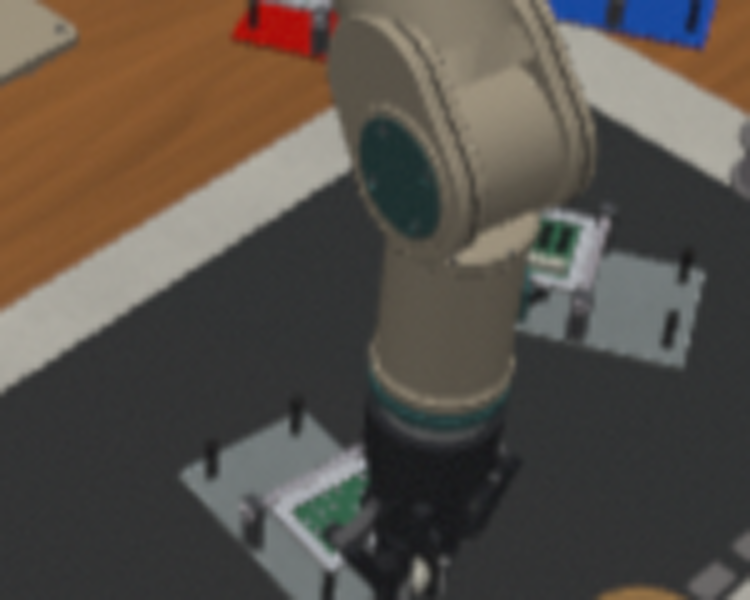

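Emit:
send_rows:
  delta_pos:
    - [0,0,1]
    - [0,0,1.5]
    - [0,0,1.5]
    - [0,0,1.5]
    - [0,0,1]
    - [0,0,0]
    - [0,0,0]
    - [0,0,0]
    - [0,0,0]
    - [0,0,0]
  twist: [0,0,0,0,0,0,0,0,0,0]

```text
time_s: 20.17
position: [0.6753, -0.1358, 0.0192]
ee_rot: [0.213, 3.133, -0.014]
force: [-1.0, -1.7, 3.4]
width: 0.0196
```

```bash
python3 low.py 1 2
```

```text
t 20.17 F [-1.  -1.7  3.4] T [-0.12  0.4  -0.  ] w 19.6 tilt [ 0.0007 -0.0088] phi 0.69 rad 95.3 Y -0.5
[0.3, 0.5, 1.1] [0.0, 0.0, 0.0]
```

The leaf is on its stop: more downward command gives no travel and only 3 N. Releasing.

Emit:
send_rows:
  delta_pos:
    - [0,0,0]
    - [0,0,0]
    - [0,0,0]
    - [0,0,0]
    - [0,0,0]
    - [0,0,0]
    - [0,0,0]
    - [0,0,0]
    - [0,0,0]
    - [0,0,0]
  twist: [0,0,0,0,0,0,0,0,0,0]
  grip: 0.8

```text
time_s: 21.0
position: [0.6757, -0.1334, 0.0172]
ee_rot: [0.211, 3.133, -0.01]
force: [-0.1, 0.7, 0.0]
width: 0.0684
```

Emit:
send_rows:
  delta_pos:
    - [0,0,-5]
    - [0,0,-10]
    - [0,0,-15]
    - [0,0,-20]
    - [0,0,-20]
    - [0,0,-20]
    - [0,0,-20]
    - [0,0,-20]
    - [0,0,-10]
    - [0,0,0]
  twist: [0,0,0,0,0,0,0,0,0,0]

```text
time_s: 21.83
position: [0.6756, -0.1328, 0.1699]
ee_rot: [0.212, 3.131, -0.01]
force: [0.5, 0.0, 0.2]
width: 0.0685
```

```bash
python3 low.py 1 1; python3 look.py 17;python3 - <<'E'
from rig import r
import cv2
f=r.grab_frame("scene"); cv2.imwrite("pics/s17.png",cv2.resize(f["img"][150:290,210:380,::-1],None,fx=4,fy=4,interpolation=2))
E
```

```text
t 21.83 F [0.5 0.  0.2] T [ 0.    0.02 -0.02] w 68.5 tilt [ 0.003  -0.0066] phi 57.91 rad 179.2 Y 2.5
[43.6, -1.8, 72.1] t 21.8333 TCP rel hinge X,Y,Z 95.2 2.5 129.9 F [0.5 0.  0.2] w 68.5 tilt [ 0.003  -0.0066] yaw rel 0.00487462033347566
```

View pics/s17.png

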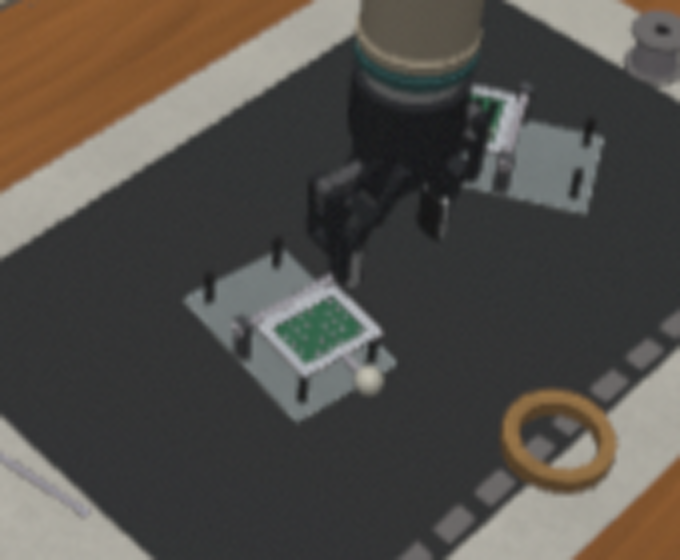

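The coil leaf lies on its far rests with the soldered side up and the knob at (369,380) in the crop. The gripper is clear. One check, then I hand in.

```bash
python3 - <<'E'
from rig import r
from h import *
f=r.grab_frame("scene")
p=plane(f,((369.5)/4-.5+210,(380.5)/4-.5+150),.04);H=np.array([.581,-.122,.04]);h=np.array([np.cos(-.14),np.sin(-.14),0])
print(p,(p-H)@h)
s=r.observe();print(s["time_s"],np.abs(s["dq"]).max());r.job_done()
E
```

```text
[ 0.67232827 -0.13531353  0.04      ] 0.09229252671762597
21.9833 0.022263633817178913
the job is handed in; nothing more can be done
```

The coil board is turned over. It lies flat on the far side with its soldered face up, and the gripper has let go and is clear of it. I handed the job in at 22.0 s of the 38 s allowed.

**Slip on the way:** at about 150° the ball slid out of the jaws and the gripper closed empty. The leaf did not fall over, because it came to rest against the shut fingers. I pushed it back to near upright and regripped the ball with the jaws turned diagonally. I then squared the jaws to the hinge and lowered the leaf slowly onto its stop, where the contact force was about 3 N. I did not measure how far or how fast the leaf moved when it slipped.

**Last checks:**
- **Coil board:** the knob measured 92 mm beyond the hinge, against 95 mm nominal, which is within the accuracy of picking it out in the image. At release, pushing down further gave no more travel.
- **Chip board:** it was partly hidden behind the gripper in the last picture. What showed looked unmoved, and the arm never went near it.
- **Forces:** wrist force stayed below about 5 N in every reading I took at the end of a move.

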